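# Clamp a bottle in the cam fixture

### The job

Stand the small bottle upright in the pocket of the cam clamp and let go of it. Then crank the camshaft clockwise (seen from above), against the rising load and over the cam's corner, until the follower rests on the flat dwell and the bottle stays clamped when you let go of the crank; do not force the crank beyond the dwell onto the nose, which would crush the bottle. Leave the bigger bottle standing where it is.

Things in the scene. Friction and masses are not known exactly. Their poses are not given: they have to be found in the camera images.
- bottle_center (a point): centre of the small bottle, the one to clamp: white, rounded-square, 46 x 46 mm, 92 mm high with a 32 mm screw cap, about 0.15 kg, loose on the bench. Point on its axis 46 mm above its underside; side walls are flat and upright from 3 to 64 mm above the underside (then shoulder and cap). x and y axes are square to the flat sides, z up.
- big_bottle_center (a point): centre of the bigger round brown bottle (60 mm diameter, 118 mm high), a bystander; the point lies half-way up, 59 mm above its underside.
- cam_clamp: cam clamp, metal, fixed to the bench: base plate 106 (x) by 250 (y) by 12 mm, about y = -115 to +135. Origin under the plate at bench level, z up. In line along y: anvil and bottle pocket (-y end), jaw, flat-faced follower, camshaft (y = +75 mm). The cam, a steel plate under the crank 22 to 34 mm above the bench, has a rounded corner, a flat, then a higher nose.
- nest (a point): middle of the bottle pocket, on its floor 12 mm above the bench; axes as cam_clamp. 54 mm wide in x between low side guides (tops 26 mm above the bench); with the jaw back, 58 mm long in y from the anvil (40 mm wide, top 54 mm above the bench) to the jaw. The bottle stands with flat sides along x and y; the jaw later slides it 6 mm to the anvil.
- clamp_jaw: sprung clamp jaw with black pad, 40 mm wide, 16 to 50 mm above the bench; origin mid pad face at bench level; axes as cam_clamp. It moves 12 mm toward -y until the bottle meets the anvil, then stands still while cranking on loads its spring: 11 N at first, 24 N at the cam's corner, 21 N in the flat, ever more on the nose. More than 28 N on the bottle is too much.
- crank_axis (a point): point on the upright camshaft axis, 82 mm above the bench; axes as cam_clamp. Clockwise from above: up to 0.4 rad idle, 1.2 rad of rise to the cam's corner, 0.35 rad on to the flat (dwell), then the nose at once. Let go before the corner, the crank runs back; past it, it goes into the flat and stays. The crank sits on the cam up to 0.7 rad either way from case to case: feel for it.
- crank_knob (a point): centre of the crank's upright black grip: cylinder, 18 mm diameter, 58 to 100 mm above the bench, spins freely on its pin 55 mm from the shaft axis; point 82 mm above the bench. Load along the arc at the grip: under 1 N idle, 2 to 3 N on the rise, 5 to 7 N once the bottle is gripped, fading to 0 at the corner, then 1 to 4 N pulling ahead until the flat; 15 N and more on the nose.
Mind the look-alikes: they are no part of the job. What is shaped like the part that bears big_bottle_center but turquoise is not meant.

How it is judged (in metres and radians):
On the way:
1. the small bottle stands upright in the pocket, let go, not yet clamped (x of bottle_center in the frame of nest between -0.008 and 0.008 m and y of bottle_center in the frame of nest between -0.01 and 0.01 m and z of bottle_center in the frame of nest below 0.05 m and angle between bottle_center's own z axis and vertical below 0.1 rad and contact force between the fingers and small_bottle below 0.1 N and contact force between clamp_jaw and small_bottle below 8 N), for 0.2 s.
At the end, for the whole second after the job is handed in: The small bottle stands upright (within 0.1 rad) on the pocket floor against the anvil (within 8 mm across), at rest and pressed by the jaw with more than 18 N with the crank released, which only the dwell gives; the bigger bottle is upright (contact force between clamp_jaw and small_bottle above 18 N and x of bottle_center in the frame of nest between -0.008 and 0.008 m and y of bottle_center in the frame of nest between -0.01 and 0.002 m and z of bottle_center in the frame of nest below 0.052 m and angle between bottle_center's own z axis and vertical below 0.1 rad and linear speed of small_bottle below 0.02 m/s and angle between big_bottle_center's own z axis and vertical below 0.2 rad); the robot touches nothing.
It fails at once if the jaw squeezes the bottle with more than 28 N (forced beyond the dwell onto the nose) (contact force between clamp_jaw and small_bottle above 28 N).
It fails at once if the bigger bottle is moved by more than 40 mm (distance of big_bottle_center from where it was at the start of the episode above 0.04 m).
It also fails if it takes over 64 s, if anything falls off the work surface, if the arm or the gripper's body presses on something with over 40 N, if the wrist force passes 120 N, or if a joint passes its speed limit or range.

### The arm

A 6-joint arm with a two-finger parallel gripper is mounted at the origin on a cart in front of the work surface, level with it; the furniture and walls round the work are solid. World frame = base frame: x ahead of the robot, y to its left, z up, the work surface at z = 0. Lengths are in m, angles in degrees, forces in N, time in s.
With the tool pointing down it reaches from about 0.375 to 0.9 m from the base axis. Payload 3.1 kg.
Tool frame: the origin (TCP) lies midway between the tips of the shut fingers; the grasp point (between the pads) lies bot.hold_point_z behind it (bot.hold_point_z is the distance from the TCP to the grasp point, in m); z points along the fingers, y is the direction in which the jaws open and shut (so a half turn about z gives the same grasp; the last joint's range is limited). The gripper opens to 87 mm and grips with 3 to 60 N. Pads are 19 mm wide; open, the fingers measure 117 mm over their backs; the gripper's body (75 mm by 190 mm) begins 51 mm behind the grasp point.
Start: joints at [-82.936, 30.224, 82.088, -0, 67.689, -10.227], TCP at [0.186, -0.597, 0.223] pointing down, gripper open.
Joint ranges: [-176.69, 176.69], [-43.24, 126.21], [12.49, 139.97], [-82, 262], [0, 151.66], [-163.58, 163.58]. Speed limits (degrees/s): [159.86, 159.86, 180, 180, 180, 180].

### API

Orientations are given as a 3x3 rotation matrix whose columns are the frame's x, y, z axes.
In Python, from rig import bot, vision, hand_in gives the robot as it stands. The module is installed in compiled form; this text tells all that it offers.
- The arm moves only by the shell command python3 -m handwheel 'ROWS'. ROWS is JSON, a list of rows, each an object of numbers: "hand": the gripper's target within -1 to 1 (fully open at 1, half-way at 0, shut at -1); "dx", "dy", "dz": the shift along the world's x, y, z in cm; "wx", "wy", "wz": the turn, a rotation vector about the world's x, y, z in rad. In form: [{"hand": .., "dx": .., "dy": .., "dz": .., "wx": .., "wy": .., "wz": ..}, ...]. A call has 1 to 10 rows; each row shifts and turns the commanded pose from where the row before left it; what a row does not reach is not made up. A row lasts 1/10 s, in which the tool goes at most 50 mm and 8.59 degrees, less where a joint would pass 70% of its speed; a pose out of reach is approached as far as the arm can. A call with a gripper value outside its range is refused whole. The fingers move at their own pace and stop on an object; the grip force is fixed at half the most. Time passes only in rows, so rows that do not move let the fingers close. It gives the time, the measured TCP pose, the force and the opening at its end, in the units of the state.
- bot.read_state(): the state, without advancing time (a new reading comes with each control period).
- vision.capture(name): name is "scene" or "top" or "wrist"; returns (picture, depth): 480x640x3 uint8, red, green, blue; 480x640 float32, m along the optical axis (not along the pixel's ray), 0 where there is no reading.
- vision.get_calibration(name): a dict with "fx", "fy", "cx", "cy" (pixels), "k1" (the pictures are not rectified: a ray, as slopes to the right and down, at radius r is drawn at 1 + k1 r^2 times it, then the intrinsics apply), "rvec" (rotation vector, rad) and "tvec" (3), from world to camera coordinates, as OpenCV has them. Camera axes: x right, y down, z forward; pixel columns grow to the right and rows downward; lengths in m; the calibration is good to about 2 mm. A picture is of the moment at which its call begins: read the wrist's pose just before it. get_calibration takes no time and is no camera call; for the wrist camera it gives the pose at the moment of the call.
- hand_in(): hands the job in, once; it reports no verdict.
The state is a dict: "time_s": time; "joint_positions": joint angles; "qvel": joint speeds; "tau": joint torques, N m; "position": TCP position; "tcp_rot": TCP orientation; "force": force on the tool from outside, world axes, zero at the start; "moment": the same for the moment, N m; "opening": opening from 0.0 (shut) to 1.0 (fully open).
Only numpy, scipy, OpenCV 4.12 (cv2) and the standard library are available. Lean on these libraries where they do the work, as an engineer would, in place of code of your own. Each camera call takes 0.05 s, during which the arm holds its last target.

## Working session

There is one attempt and no reset: what is moved stays moved. The work goes in short steps, Python scripts to look and compute and a shell command to move; the robot and the scene stay as the last step left them, time stands still between calls to the robot, and variables do not carry over. Pictures are saved under pics/ and viewed, and the job is handed in when it is done.

```bash
mkdir -p pics
cat > h.py <<'E'
from rig import bot, vision
import numpy as np, cv2
def cap(n):
    c=vision.get_calibration(n); p,d=vision.capture(n); return c,p,d
def world(c,d):
    # dense world points for picture
    h,w=d.shape
    K=np.array([[c['fx'],0,c['cx']],[0,c['fy'],c['cy']],[0,0,1.]])
    u,v=np.meshgrid(np.arange(w),np.arange(h))
    pts=np.stack([u,v],-1).reshape(-1,1,2).astype(np.float64)
    n=cv2.undistortPoints(pts,K,np.array([c['k1'],0,0,0,0.])).reshape(h,w,2)
    P=np.dstack([n[...,0]*d,n[...,1]*d,d])
    R=cv2.Rodrigues(np.array(c['rvec'],float))[0]; t=np.array(c['tvec'],float).ravel()
    return (P-t)@R
def save(n,p): cv2.imwrite('pics/'+n,p[...,::-1])
E
python3 - <<'E'
from h import *
s=bot.read_state();print(s,bot.hold_point_z)
for n in('scene','top','wrist'):
    c,p,d=cap(n);save(n+'0.png',p);np.savez(n+'0.npz',p=p,d=d,W=world(c,d));print(n,c)
E
```

```text
{'time_s': 0.0, 'joint_positions': array([-8.29337978e+01,  3.02789620e+01,  8.21566830e+01, -1.18241555e-03,
        6.76901192e+01, -1.02278158e+01]), 'qvel': array([-0.00647689, -0.00104034,  0.00849907,  0.08086636, -0.13391965,
       -0.008648  ]), 'tau': array([-1.25143910e-03, -4.40046430e+01, -1.76588684e+01,  6.31138030e-02,
        5.81175741e-02, -1.55154785e-04]), 'position': array([ 0.18572131, -0.59599136,  0.22157005]), 'tcp_rot': array([[ 9.54789560e-01,  2.97282378e-01, -2.88967286e-04],
       [ 2.97282287e-01, -9.54787153e-01,  2.17597737e-03],
       [ 3.70977476e-04, -2.16350533e-03, -9.99997591e-01]]), 'force': array([1.6358609, 0.6815982, 0.6567674]), 'moment': array([-0.00184091,  0.03010854,  0.02828258]), 'opening': 0.9996856092120051} 0.0187
scene {'fx': 602.4433046909196, 'fy': 602.4433046909196, 'cx': 319.01556025253905, 'cy': 232.017315198324, 'k1': -0.04671078394358008, 'rvec': array([ 0.93176665, -2.57634818,  0.92087947]), 'tvec': array([0.35725879, 0.29072009, 1.19542817])}
top {'fx': 603.9427939073395, 'fy': 603.9427939073395, 'cx': 316.61092023998174, 'cy': 232.77650353411877, 'k1': -0.13966387057351354, 'rvec': array([ 2.18582193, -2.15163632,  0.1169908 ]), 'tvec': array([-0.05463578,  0.50975427,  1.45624588])}
wrist {'fx': 392.13898149290543, 'fy': 392.13898149290543, 'cx': 319.99541909475613, 'cy': 238.7510391756115, 'k1': 0.014334840904964929, 'rvec': array([-2.35690066,  1.73512024,  0.22892245]), 'tvec': array([-0.62300159, -0.03014901,  0.3909803 ])}
```

View pics/scene0.png

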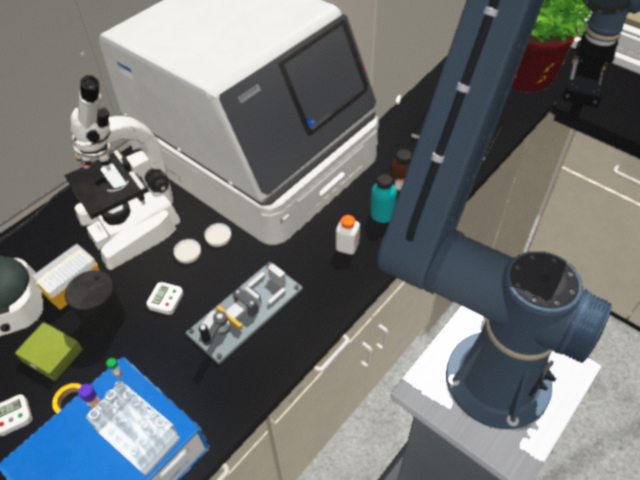

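View pics/top0.png

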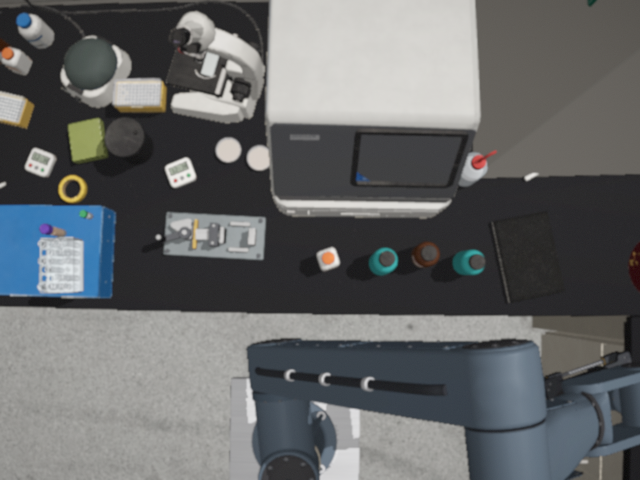

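View pics/wrist0.png

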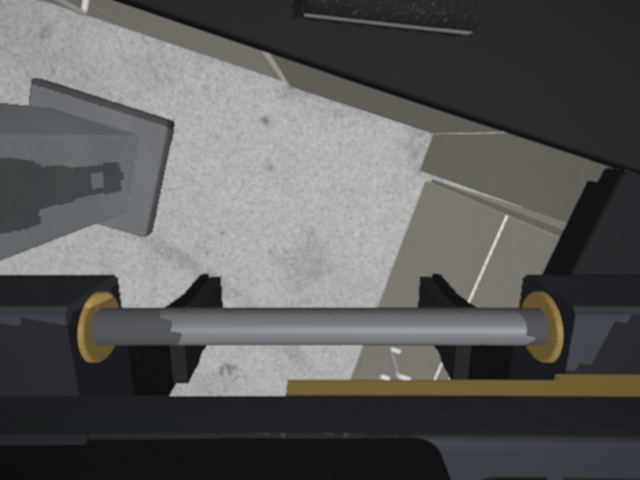

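Top view: the small white bottle with its orange cap is at (328,259). The brown bottle is at (425,254), with turquoise look-alikes at (383,262) and (468,263). The clamp is at (214,236), with the crank at its left end. A second orange-capped thing sits at (15,60), among the clutter. Next: an enlarged crop and measurements.

Run:
```python
from h import *
z=np.load('top0.npz');p,d,W=z['p'],z['d'],z['W']
a=cv2.resize(p[200:290,145:345],None,fx=4,fy=4,interpolation=cv2.INTER_CUBIC);save('crop_a.png',a)
a=cv2.resize(p[0:110,0:120],None,fx=5,fy=5,interpolation=cv2.INTER_CUBIC);save('crop_b.png',a)
for n,(u,v) in dict(bot=(328,258),brown=(426,250),t1=(386,256),t2=(474,258),other=(8,53),knob=(158,238),shaft=(185,236),bench=(300,240),device=(360,208)).items():
    print(n,W[v,u].round(4))
# bottle: points near
B=W[:,:,:]; m=np.zeros(d.shape,bool); m[240:280,308:348]=1
q=W[m]; print('cap',q[q[:,2]>.08].mean(0), (q[:,2]>.08).sum(), q[:,2].max())
m=np.zeros(d.shape,bool); m[205:270,155:275]=1
for lo,hi in((.005,.018),(.02,.04),(.04,.06),(.06,.11)):
    mm=m&(W[...,2]>lo)&(W[...,2]<hi); q=W[mm]; print(lo,len(q),q.min(0),q.max(0),cv2.minAreaRect(q[:,:2].astype(np.float32)))
```

```text
bot [ 0.4445 -0.0739  0.0974]
brown [ 0.4652 -0.3002  0.1151]
t1 [ 0.4498 -0.207   0.117 ]
t2 [ 0.4477 -0.4114  0.1213]
other [0.9536 0.7507 0.0937]
knob [0.4843 0.3258 0.1026]
shaft [0.4942 0.2711 0.0592]
bench [ 0.4945 -0.0055  0.0006]
device [ 0.5569 -0.1444  0.1407]
cap [ 0.44298561 -0.07262452  0.13863514] 147 1.501821923869949
0.005 2874 [0.41558094 0.05851988 0.00501356] [0.58082216 0.35982279 0.0179938 ] ((0.4987220764160156, 0.20871692895889282), (0.16124653816223145, 0.2993799149990082), 1.090847134590149)
0.02 656 [0.44902048 0.08891451 0.02001962] [0.55237105 0.32590947 0.03999413] ((0.5037163496017456, 0.20744183659553528), (0.23257242143154144, 0.09659460186958313), 86.66456604003906)
0.04 626 [0.46921898 0.10300578 0.04005287] [0.53830823 0.32799041 0.05986088] ((0.49886199831962585, 0.2136349380016327), (0.22178567945957184, 0.0684376060962677), 82.66108703613281)
0.06 132 [0.47944356 0.11039435 0.06002906] [0.51822677 0.33435913 0.10768963] ((0.5031365156173706, 0.2230987846851349), (0.03590800613164902, 0.22373118996620178), 3.254439115524292)
```

View pics/crop_a.png

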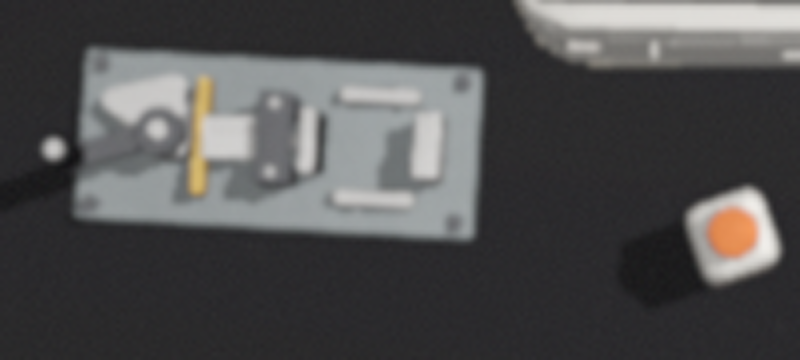

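View pics/crop_b.png

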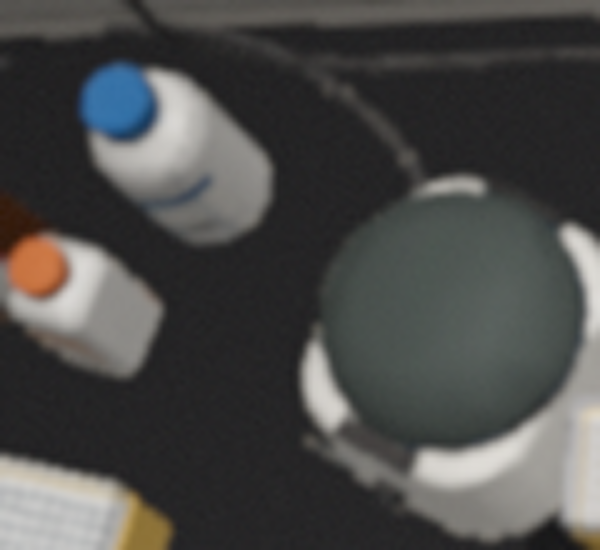

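```bash
cat >> h.py <<'E'
def onplane(c,uv,z):
    K=np.array([[c['fx'],0,c['cx']],[0,c['fy'],c['cy']],[0,0,1.]])
    n=cv2.undistortPoints(np.array(uv,float).reshape(-1,1,2),K,np.array([c['k1'],0,0,0,0.])).reshape(-1,2)
    R=cv2.Rodrigues(np.array(c['rvec'],float))[0]; t=np.array(c['tvec'],float).ravel()
    D=np.c_[n,np.ones(len(n))]@R; C=-R.T@t
    return C+D*((z-C[2])/D[:,2])[:,None]
E
python3 - <<'E'
from h import *
c=vision.get_calibration('top')
f=lambda q:np.array(q)/4-.375+np.array([145,200])
pl=onplane(c,f([(87,47),(483,68),(473,240),(73,217)]),.012)
print(pl.round(4)); e=(pl[0]+pl[3]-pl[1]-pl[2])/2; print('clamp y dir',e, np.degrees(np.arctan2(-e[0],e[1])),'mid',pl.mean(0))
b=onplane(c,f([(688,205),(757,187),(781,255),(712,285)]),.064);print(b.round(4),b.mean(0))
for i in range(4):
    v=b[(i+1)%4]-b[i];print(np.linalg.norm(v),np.degrees(np.arctan2(v[1],v[0])))
print('cap',onplane(c,f([(732,233)]),.092))
print('shaft',onplane(c,f([(157,129)]),.062),'knobtop',onplane(c,f([(54,150)]),.1))
z=np.load('top0.npz');W=z['W']
m=(W[...,2]>.03)&(W[...,2]<.5)&(W[...,1]>-.2)&(W[...,1]<.06)&(W[...,0]>.5)
print('device',W[m].min(0),W[m][W[m][:,0].argmin()],W[m][:,1].max())
E
```

```text
[[0.5601 0.3313 0.012 ]
 [0.5505 0.0815 0.012 ]
 [0.4433 0.0851 0.012 ]
 [0.4531 0.3357 0.012 ]]
clamp y dir [0.00972694 0.25014457 0.        ] -2.226841144005392 mid [0.50176122 0.20840879 0.012     ]
[[ 0.4632 -0.0472  0.064 ]
 [ 0.4746 -0.0883  0.064 ]
 [ 0.4342 -0.1031  0.064 ]
 [ 0.4157 -0.0622  0.064 ]] [ 0.44694615 -0.0752091   0.064     ]
0.042597225404982585 -74.44261757469407
0.04305156652801633 -159.8590663570137
0.04483514763229588 114.36493800069896
0.049808959238477314 17.549126049841732
cap [[ 0.44510489 -0.07312978  0.092     ]]
shaft [[0.50392859 0.27365462 0.062     ]] knobtop [[0.48660889 0.32626883 0.1       ]]
device [ 0.55055452 -0.19999884  0.030184  ] [0.55055452 0.01423236 0.10199458] 0.057360121766268236
```

```bash
python3 -m handwheel '[{"hand":1,"dx":2.2,"dy":4.5,"dz":0.5},{"hand":1,"dx":2.2,"dy":4.5,"dz":0.5},{"hand":1,"dx":2.2,"dy":4.5,"dz":0.5},{"hand":1,"dx":2.2,"dy":4.5},{"hand":1,"dx":2.2,"dy":4.5},{"hand":1,"dx":2.2,"dy":4.5},{"hand":1,"dx":2.2,"dy":4.5},{"hand":1,"dx":2.2,"dy":4.5},{"hand":1,"dx":2,"dy":4.5},{"hand":1}]'
```

```text
invalid input
```

```bash
python3 -m handwheel '[{"hand":1,"dx":2.2,"dy":4.4,"dz":0.5,"wx":0,"wy":0,"wz":0},{"hand":1,"dx":2.2,"dy":4.4,"dz":0.5,"wx":0,"wy":0,"wz":0},{"hand":1,"dx":2.2,"dy":4.4,"dz":0.5,"wx":0,"wy":0,"wz":0},{"hand":1,"dx":2.2,"dy":4.4,"dz":0,"wx":0,"wy":0,"wz":0},{"hand":1,"dx":2.2,"dy":4.4,"dz":0,"wx":0,"wy":0,"wz":0},{"hand":1,"dx":2.2,"dy":4.4,"dz":0,"wx":0,"wy":0,"wz":0},{"hand":1,"dx":2.2,"dy":4.4,"dz":0,"wx":0,"wy":0,"wz":0},{"hand":1,"dx":2.2,"dy":4.4,"dz":0,"wx":0,"wy":0,"wz":0},{"hand":1,"dx":2.0,"dy":4.4,"dz":0,"wx":0,"wy":0,"wz":0},{"hand":1,"dx":0,"dy":0,"dz":0,"wx":0,"wy":0,"wz":0}]'
```

```text
time_s: 1.15
position: [0.3822, -0.1948, 0.2373]
tcp_rot: [[0.952, 0.305, -0.001], [0.305, -0.952, 0.004], [-0.0, -0.004, -1.0]]
force: [-0.6, 0.7, -0.9]
opening: 1.002
```

```bash
python3 -m handwheel '[{"hand":1,"dx":2,"dy":4,"dz":0,"wx":0,"wy":0,"wz":0},{"hand":1,"dx":2,"dy":4,"dz":0,"wx":0,"wy":0,"wz":0},{"hand":1,"dx":2.2,"dy":4,"dz":0,"wx":0,"wy":0,"wz":0},{"hand":1,"dx":0,"dy":0,"dz":0,"wx":0,"wy":0,"wz":0},{"hand":1,"dx":0,"dy":0,"dz":0,"wx":0,"wy":0,"wz":0}]'
python3 - <<'E'
from h import *
s=bot.read_state();print(s['position'],s['joint_positions'])
c,p,d=cap('wrist');save('w1.png',p);W=world(c,d);np.savez('w1.npz',p=p,d=d,W=W)
print(c['tvec'])
E
```

```text
time_s: 1.65
position: [0.4438, -0.0806, 0.2374]
tcp_rot: [[0.954, 0.3, -0.001], [0.3, -0.954, -0.001], [-0.001, 0.0, -1.0]]
force: [0.3, -0.4, -0.1]
opening: 0.999
[ 0.44384338 -0.08060575  0.23739931] [-2.45053001e+01  1.56192397e+01  1.04985496e+02 -5.42151287e-02
  5.94074192e+01  4.80788468e+01]
[-0.20888496  0.35160583  0.50669239]
```

View pics/w1.png

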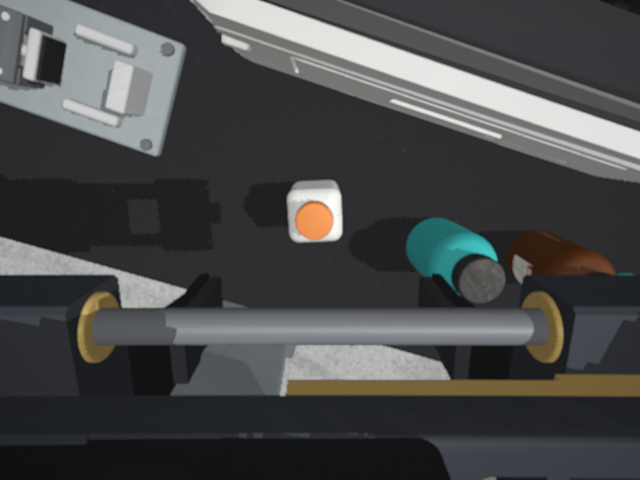

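Wrist view: the small bottle is at (315,212), square to the tool. The turquoise bottle is at (455,260), brown at (560,265), and the clamp is top left.

Run:
```python
from h import *
z=np.load('w1.npz');p,d,W=z['p'],z['d'],z['W']
c=vision.get_calibration('wrist')
sl=np.zeros(d.shape,bool); sl[165:255,270:360]=1
hsv=cv2.cvtColor(p,cv2.COLOR_RGB2HSV)
cap_=sl&(hsv[...,1]>150)&(hsv[...,2]>120); q=W[cap_&(W[...,2]>.085)];print('cap',np.median(q,0),(q.min(0)+q.max(0))/2)
v,u=np.nonzero(cap_);print('cap px',u.mean(),v.mean(),onplane(c,[(u.mean(),v.mean())],.092))
white=sl&(W[...,2]>.04)
q=W[white];print(q.min(0),q.max(0));r=cv2.minAreaRect(q[:,:2].astype(np.float32));print(r)
R=bot.read_state()['tcp_rot'];P=bot.read_state()['position']
t=(q-P)@R;print('tool frame',t.min(0),t.max(0))
v,u=np.nonzero(white);print('mask',cv2.minAreaRect(np.c_[u,v].astype(np.float32)))
# clamp: plate corner & guides
for n,uv,zz in(('corner',(185,45),.012),('corner2',(158,156),.012)):print(n,onplane(c,[uv],zz))
```

```text
cap [ 0.44635274 -0.07377857  0.09191376] [ 0.47104295 -0.07351292  0.24452597]
cap px 313.7600391772772 219.9128305582762 [[ 0.44603205 -0.07459997  0.092     ]]
[ 0.41872068 -0.10035031  0.04002801] [ 0.51081325 -0.04675577  0.39947997]
((0.4659653902053833, -0.06680359691381454), (0.09011123329401016, 0.045732706785202026), 18.045711517333984)
tool frame [-0.01929526 -0.0300066  -0.16215409] [0.07075562 0.01596306 0.19733375]
mask ((315.45562744140625, 212.51785278320312), (74.28791809082031, 80.82139587402344), 86.53176879882812)
corner [[0.54845067 0.07933026 0.012     ]]
corner2 [[0.44475313 0.08364492 0.012     ]]
```

Run:
```python
from h import *
z=np.load('top0.npz');W=z['W'];p=z['p']
m=np.zeros(W.shape[:2],bool);m[235:290,362:405]=1
for lo,hi in((.02,.04),(.04,.06),(.06,.08),(.08,.095),(.095,.105),(.105,.13)):
    q=W[m&(W[...,2]>lo)&(W[...,2]<hi)]
    if len(q):print(lo,len(q),q.min(0).round(4),q.max(0).round(4))
z=np.load('w1.npz');W=z['W']
m=np.zeros(W.shape[:2],bool);m[210:310,400:515]=1
for lo,hi in((.02,.04),(.04,.06),(.06,.08),(.08,.095),(.095,.105),(.105,.13)):
    q=W[m&(W[...,2]>lo)&(W[...,2]<hi)]
    if len(q):print('w',lo,len(q),q.min(0).round(4),q.max(0).round(4))
```

```text
0.02 27 [ 0.4117 -0.2106  0.0205] [ 0.4653 -0.1775  0.0376]
0.04 32 [ 0.4131 -0.2158  0.0403] [ 0.4662 -0.177   0.0599]
0.06 66 [ 0.4128 -0.2383  0.0601] [ 0.4715 -0.1776  0.0799]
0.08 231 [ 0.4146 -0.235   0.0801] [ 0.4712 -0.178   0.095 ]
0.095 15 [ 0.4231 -0.2284  0.0951] [ 0.4415 -0.1904  0.1049]
0.105 213 [ 0.4269 -0.2283  0.1058] [ 0.4643 -0.1909  0.1238]
w 0.02 411 [ 0.415  -0.2874  0.0201] [ 0.4712 -0.1772  0.0398]
w 0.04 471 [ 0.4158 -0.2124  0.0402] [ 0.472  -0.1775  0.06  ]
w 0.06 662 [ 0.4215 -0.2264  0.06  ] [ 0.4725 -0.1778  0.08  ]
w 0.08 1426 [ 0.4227 -0.2301  0.08  ] [ 0.4715 -0.1792  0.095 ]
w 0.095 134 [ 0.428  -0.2128  0.095 ] [ 0.4628 -0.1904  0.105 ]
w 0.105 1989 [ 0.4263 -0.2276  0.1051] [ 0.4632 -0.1904  0.1196]
```

```bash
python3 -m handwheel '[{"hand":1,"dx":0.2,"dy":0.6,"dz":-2,"wx":0,"wy":0,"wz":0},{"hand":1,"dx":0,"dy":0,"dz":-4,"wx":0,"wy":0,"wz":0},{"hand":1,"dx":0,"dy":0,"dz":-4,"wx":0,"wy":0,"wz":0},{"hand":1,"dx":0,"dy":0,"dz":-4,"wx":0,"wy":0,"wz":0},{"hand":1,"dx":0,"dy":0,"dz":-3,"wx":0,"wy":0,"wz":0},{"hand":1,"dx":0,"dy":0,"dz":-2,"wx":0,"wy":0,"wz":0},{"hand":1,"dx":0,"dy":0,"dz":-1.7,"wx":0,"wy":0,"wz":0},{"hand":1,"dx":0,"dy":0,"dz":0,"wx":0,"wy":0,"wz":0},{"hand":1,"dx":0,"dy":0,"dz":0,"wx":0,"wy":0,"wz":0}]'
```

```text
time_s: 2.6
position: [0.4455, -0.0762, 0.0306]
tcp_rot: [[0.956, 0.295, -0.001], [0.295, -0.956, 0.0], [-0.001, -0.0, -1.0]]
force: [1.4, -0.5, 0.0]
opening: 0.997
```

```bash
python3 -m handwheel '[{"hand":-1,"dx":0,"dy":0,"dz":0,"wx":0,"wy":0,"wz":0},{"hand":-1,"dx":0,"dy":0,"dz":0,"wx":0,"wy":0,"wz":0},{"hand":-1,"dx":0,"dy":0,"dz":0,"wx":0,"wy":0,"wz":0},{"hand":-1,"dx":0,"dy":0,"dz":0,"wx":0,"wy":0,"wz":0},{"hand":-1,"dx":0,"dy":0,"dz":0,"wx":0,"wy":0,"wz":0},{"hand":-1,"dx":0,"dy":0,"dz":0,"wx":0,"wy":0,"wz":0},{"hand":-1,"dx":0,"dy":0,"dz":0,"wx":0,"wy":0,"wz":0},{"hand":-1,"dx":0,"dy":0,"dz":0,"wx":0,"wy":0,"wz":0}]'
```

```text
time_s: 3.4
position: [0.4459, -0.0747, 0.0307]
tcp_rot: [[0.955, 0.297, 0.0], [0.297, -0.955, -0.0], [0.0, 0.0, -1.0]]
force: [-1.2, 0.2, 1.3]
opening: 0.527
```

```bash
python3 -m handwheel '[{"hand":-1,"dx":0,"dy":0,"dz":2,"wx":0,"wy":0,"wz":0},{"hand":-1,"dx":0,"dy":0,"dz":4,"wx":0,"wy":0,"wz":0},{"hand":-1,"dx":-1.3,"dy":1,"dz":4,"wx":0,"wy":0,"wz":0},{"hand":-1,"dx":-1.3,"dy":2,"dz":3,"wx":0,"wy":0,"wz":0.1},{"hand":-1,"dx":0,"dy":2.5,"dz":0,"wx":0,"wy":0,"wz":0.14},{"hand":-1,"dx":0,"dy":2.5,"dz":0,"wx":0,"wy":0,"wz":0.14},{"hand":-1,"dx":0,"dy":2.5,"dz":0,"wx":0,"wy":0,"wz":0.14},{"hand":-1,"dx":0,"dy":2.5,"dz":0,"wx":0,"wy":0,"wz":0.14},{"hand":-1,"dx":0,"dy":2.5,"dz":0,"wx":0,"wy":0,"wz":0.14},{"hand":-1,"dx":0,"dy":2.5,"dz":0,"wx":0,"wy":0,"wz":0.14}]'
python3 -m handwheel '[{"hand":-1,"dx":0,"dy":1,"dz":0,"wx":0,"wy":0,"wz":0.14},{"hand":-1,"dx":0,"dy":0,"dz":0,"wx":0,"wy":0,"wz":0.14},{"hand":-1,"dx":0,"dy":0,"dz":0,"wx":0,"wy":0,"wz":0.01},{"hand":-1,"dx":0,"dy":0,"dz":0,"wx":0,"wy":0,"wz":0},{"hand":-1,"dx":0,"dy":0,"dz":0,"wx":0,"wy":0,"wz":0}]'
python3 - <<'E'
from h import *
s=bot.read_state();print(s['position'],s['joint_positions'])
c,p,d=cap('wrist');save('w2.png',p);W=world(c,d);np.savez('w2.npz',p=p,d=d,W=W)
E
```

```text
time_s: 4.4
position: [0.4192, 0.1063, 0.1603]
tcp_rot: [[0.318, 0.948, -0.001], [0.948, -0.318, 0.0], [-0.0, -0.001, -1.0]]
force: [0.4, 0.3, -1.2]
opening: 0.527
time_s: 4.9
position: [0.4197, 0.115, 0.1604]
tcp_rot: [[0.042, 0.999, -0.0], [0.999, -0.042, -0.0], [-0.0, -0.0, -1.0]]
force: [-0.4, -0.2, -0.9]
opening: 0.527
[0.41965953 0.11502813 0.16041446] [ 5.49474180e-01  2.18108427e+01  1.12205444e+02 -4.41238656e-04
  4.60078060e+01  2.92878788e+00]
```

View pics/w2.png

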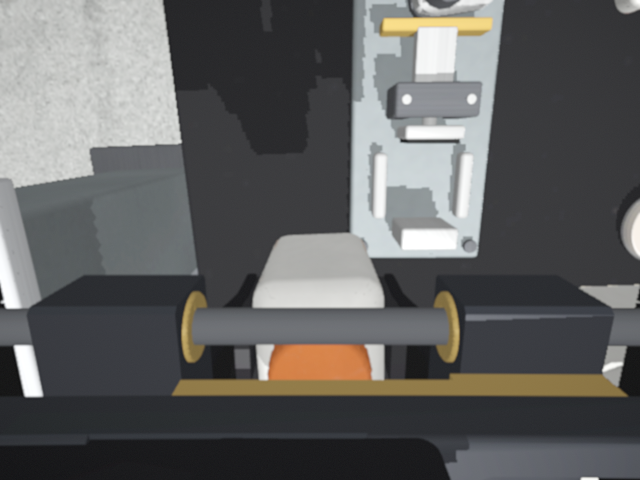

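Wrist view: the bottle is in hand, seen at (320,290). In the clamp, the jaw is at (435,133), the guides at (379,185) and (464,185), and the anvil at (427,235).

Run:
```python
from h import *
z=np.load('w2.npz');p,d,W=z['p'],z['d'],z['W']
c=vision.get_calibration('wrist')
a=cv2.resize(p[100:270,340:500],None,fx=3.5,fy=3.5,interpolation=cv2.INTER_CUBIC);save('w2c.png',a)
th=np.radians(-2.3);R2=np.array([[np.cos(th),-np.sin(th)],[np.sin(th),np.cos(th)]])
O=np.array([.5014,.1984])
L=(W[...,:2]-O)@R2
def rg(name,u0,u1,v0,v1,lo,hi):
    m=np.zeros(d.shape,bool);m[v0:v1,u0:u1]=1;m&=(W[...,2]>lo)&(W[...,2]<hi)
    q=L[m];print(name,len(q),np.percentile(q,[2,98],axis=0).round(4).tolist(),np.median(W[m][:,2]).round(4))
rg('anvil',390,465,210,255,.047,.07);rg('gL',365,395,145,225,.02,.03);rg('gR',450,480,145,225,.02,.03)
rg('jaw',395,475,120,150,.04,.065)
rg('plate',345,500,90,262,.006,.016)
rg('bolts',380,490,78,118,.04,.1)
# held bottle top
m=np.zeros(d.shape,bool);m[225:310,240:400]=1;m&=(W[...,2]>.1)&(W[...,2]<.25)
print(np.percentile((W[m]),[1,99],axis=0))
```

```text
anvil 1340 [[-0.0203, -0.0953], [0.0178, -0.0793]] 0.0536
gL 870 [[-0.0375, -0.0766], [-0.0277, -0.0297]] 0.0253
gR 923 [[0.026, -0.0762], [0.0353, -0.0294]] 0.0252
jaw 1087 [[-0.0204, -0.0211], [0.0171, -0.0098]] 0.0492
plate 14109 [[-0.0525, -0.1112], [0.0496, 0.0122]] 0.0118
bolts 3088 [[-0.0286, -0.0042], [0.0252, 0.0166]] 0.0518
[[0.3907446  0.12429767 0.13493924]
 [0.45028424 0.14923135 0.24437714]]
```

View pics/w2c.png

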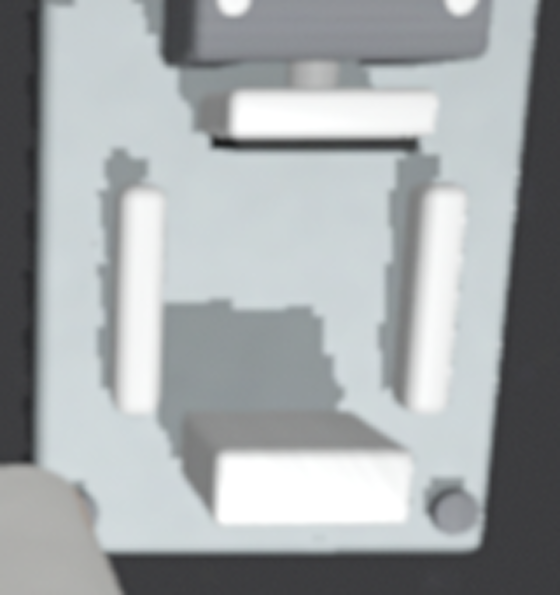

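```bash
python3 -m handwheel '[{"hand":-1,"dx":2.5,"dy":1.1,"dz":0,"wx":0,"wy":0,"wz":0},{"hand":-1,"dx":2.5,"dy":1.1,"dz":0,"wx":0,"wy":0,"wz":0},{"hand":-1,"dx":2.85,"dy":1.15,"dz":0,"wx":0,"wy":0,"wz":0},{"hand":-1,"dx":0,"dy":0,"dz":0,"wx":0,"wy":0,"wz":0},{"hand":-1,"dx":0,"dy":0,"dz":-3,"wx":0,"wy":0,"wz":0},{"hand":-1,"dx":0,"dy":0,"dz":-3,"wx":0,"wy":0,"wz":0},{"hand":-1,"dx":0,"dy":0,"dz":0,"wx":0,"wy":0,"wz":0},{"hand":-1,"dx":0,"dy":0,"dz":0,"wx":0,"wy":0,"wz":0}]'
python3 - <<'E'
from h import *
s=bot.read_state();print(s['position'],s['joint_positions'],s['force'])
c,p,d=cap('wrist');save('w3.png',p)
c,p,d=cap('top');save('t3.png',cv2.resize(p[190:280,140:300],None,fx=5,fy=5,interpolation=cv2.INTER_CUBIC))
E
```

```text
time_s: 5.75
position: [0.4975, 0.1484, 0.1004]
tcp_rot: [[0.04, 0.999, -0.002], [0.999, -0.04, -0.0], [-0.0, -0.002, -1.0]]
force: [0.3, 0.4, -1.0]
opening: 0.526
[0.49748365 0.14838681 0.10039558] [ 4.26372993e+00  3.29169321e+01  1.03361540e+02 -2.84706372e-03
  4.38448678e+01  6.55803690e+00] [ 0.25444087  0.40731133 -0.97399286]
```

View pics/w3.png

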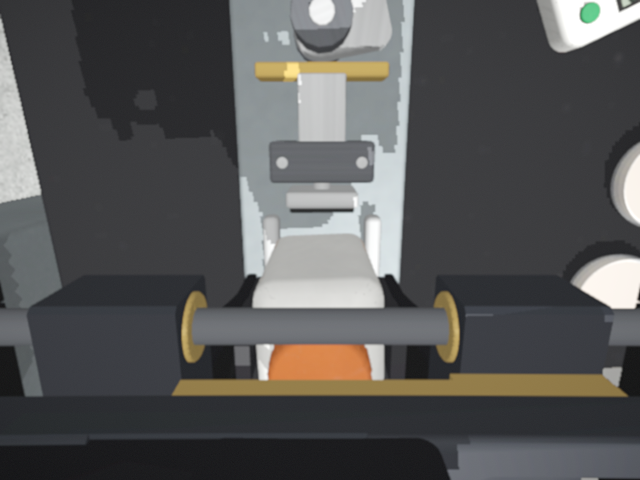

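View pics/t3.png

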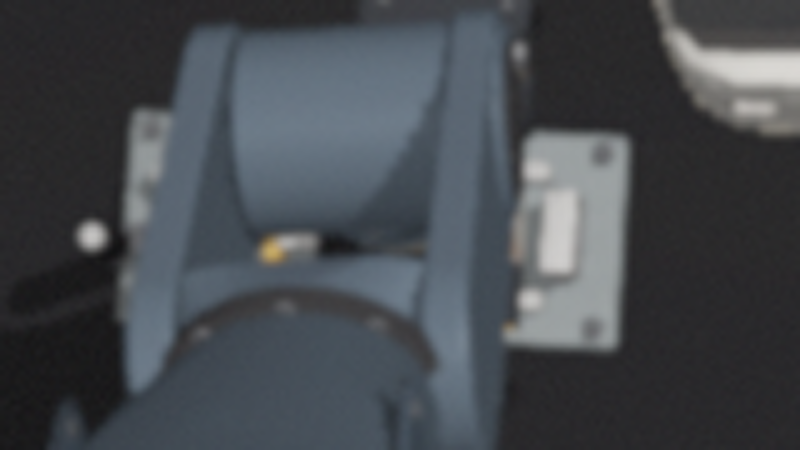

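Both guides (270 and 373) lie evenly about the bottle and the jaw (321), so I'll lower it.

```bash
python3 -m handwheel '[{"hand":-1,"dx":0.05,"dy":0,"dz":-2,"wx":0,"wy":0,"wz":0},{"hand":-1,"dx":0,"dy":0,"dz":-2,"wx":0,"wy":0,"wz":0},{"hand":-1,"dx":0,"dy":0,"dz":-0.8,"wx":0,"wy":0,"wz":0},{"hand":-1,"dx":0,"dy":0,"dz":-0.5,"wx":0,"wy":0,"wz":0},{"hand":-1,"dx":0,"dy":0,"dz":-0.3,"wx":0,"wy":0,"wz":0},{"hand":-1,"dx":0,"dy":0,"dz":-0.1,"wx":0,"wy":0,"wz":0},{"hand":-1,"dx":0,"dy":0,"dz":0,"wx":0,"wy":0,"wz":0},{"hand":-1,"dx":0,"dy":0,"dz":0,"wx":0,"wy":0,"wz":0}]'
```

```text
time_s: 6.65
position: [0.4991, 0.1488, 0.044]
tcp_rot: [[0.039, 0.999, 0.001], [0.999, -0.039, 0.0], [0.0, 0.001, -1.0]]
force: [-0.4, 0.6, -0.5]
opening: 0.527
```

```bash
python3 -m handwheel '[{"hand":-1,"dx":0,"dy":0,"dz":-0.12,"wx":0,"wy":0,"wz":0},{"hand":-1,"dx":0,"dy":0,"dz":0,"wx":0,"wy":0,"wz":0}]'; python3 -m handwheel '[{"hand":0.3,"dx":0,"dy":0,"dz":0,"wx":0,"wy":0,"wz":0},{"hand":0.5,"dx":0,"dy":0,"dz":0,"wx":0,"wy":0,"wz":0},{"hand":0.8,"dx":0,"dy":0,"dz":0,"wx":0,"wy":0,"wz":0},{"hand":0.8,"dx":0,"dy":0,"dz":0,"wx":0,"wy":0,"wz":0},{"hand":0.8,"dx":0,"dy":0,"dz":0,"wx":0,"wy":0,"wz":0}]'
```

```text
time_s: 6.85
position: [0.4992, 0.1488, 0.0427]
tcp_rot: [[0.039, 0.999, 0.001], [0.999, -0.039, 0.0], [0.0, 0.001, -1.0]]
force: [0.9, -0.4, 1.3]
opening: 0.526
time_s: 7.35
position: [0.4987, 0.1488, 0.0423]
tcp_rot: [[0.039, 0.999, -0.0], [0.999, -0.039, -0.0], [-0.0, -0.0, -1.0]]
force: [-1.3, -0.6, 0.9]
opening: 0.862
```

```bash
python3 -m handwheel '[{"hand":0.8,"dx":0,"dy":0,"dz":2,"wx":0,"wy":0,"wz":0},{"hand":0.8,"dx":0,"dy":0,"dz":4,"wx":0,"wy":0,"wz":0},{"hand":0.8,"dx":0,"dy":0,"dz":4,"wx":0,"wy":0,"wz":0},{"hand":0.8,"dx":0,"dy":2,"dz":4,"wx":0,"wy":0,"wz":0},{"hand":0.8,"dx":0,"dy":3,"dz":3,"wx":0,"wy":0,"wz":0},{"hand":0.8,"dx":0,"dy":2,"dz":0,"wx":0,"wy":0,"wz":0.14},{"hand":0.8,"dx":0,"dy":1,"dz":0,"wx":0,"wy":0,"wz":0.14},{"hand":0.8,"dx":0,"dy":0,"dz":0,"wx":0,"wy":0,"wz":0.06},{"hand":0.8,"dx":0,"dy":0,"dz":0,"wx":0,"wy":0,"wz":0},{"hand":0.8,"dx":0,"dy":0,"dz":0,"wx":0,"wy":0,"wz":0}]'
python3 - <<'E'
from h import *
s=bot.read_state();print(s['position'],s['joint_positions'],s['force'])
c,p,d=cap('wrist');save('w4.png',p);np.savez('w4.npz',p=p,d=d,W=world(c,d))
c,p,d=cap('top');save('t4.png',cv2.resize(p[190:280,140:300],None,fx=5,fy=5,interpolation=cv2.INTER_CUBIC))
c,p,d=cap('scene');save('s4.png',cv2.resize(p[240:380,170:370],None,fx=4,fy=4,interpolation=cv2.INTER_CUBIC))
E
```

```text
time_s: 8.35
position: [0.4985, 0.2286, 0.2122]
tcp_rot: [[-0.295, 0.955, -0.001], [0.955, 0.295, -0.0], [-0.0, -0.001, -1.0]]
force: [0.2, 0.2, 0.1]
opening: 0.905
[0.49852873 0.22864666 0.21215907] [ 1.29641220e+01  2.50963749e+01  9.37791423e+01 -4.65712272e-03
  6.11581818e+01 -4.19780496e+00] [0.23588258 0.22668444 0.09854918]
```

View pics/w4.png

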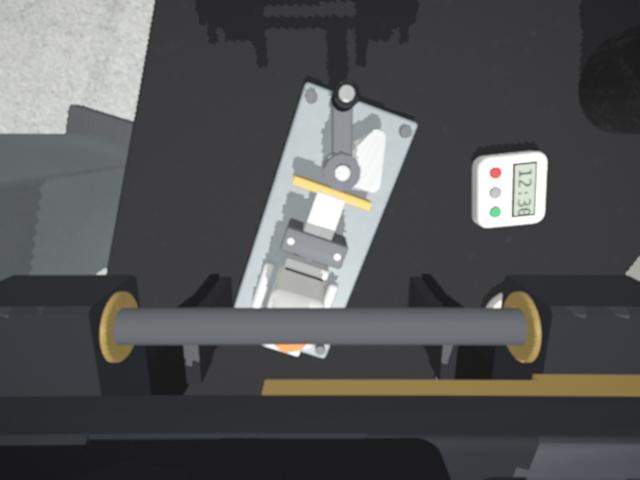

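View pics/t4.png

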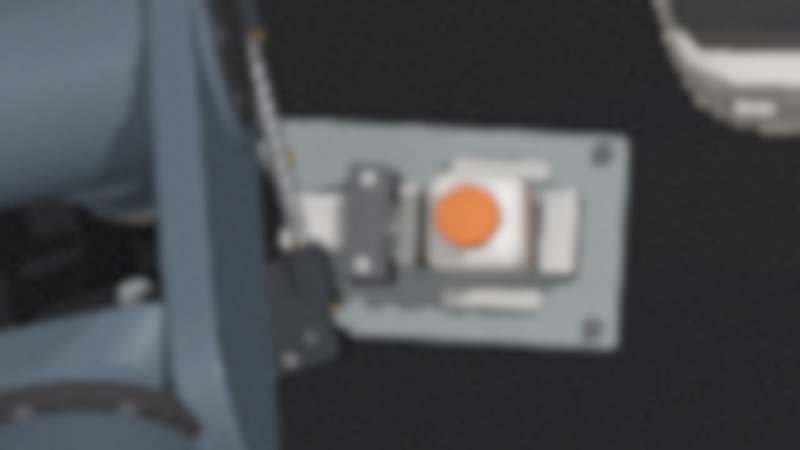

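View pics/s4.png

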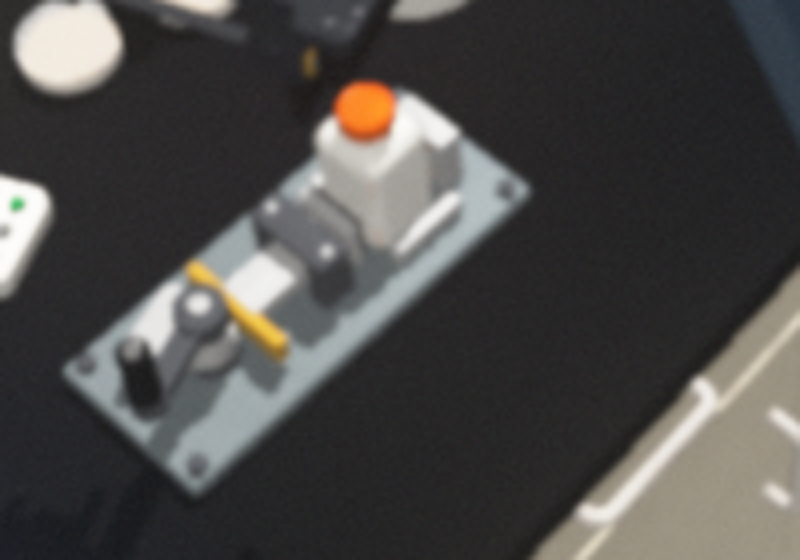

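The bottle stands upright in the pocket, with clearance to the anvil and the jaw. In the wrist view the knob top is at (346,94) and the shaft top at (342,172).

Run:
```python
from h import *
z=np.load('w4.npz');p,d,W=z['p'],z['d'],z['W'];c=vision.get_calibration('wrist')
print(W[94,346],W[172,342])
K=onplane(c,[(346,94)],.101)[0];S=onplane(c,[(342,172)],W[172,342][2])[0];print(K,S,np.linalg.norm((K-S)[:2]),np.degrees(np.arctan2(*(K-S)[1::-1])))
a=cv2.resize(p[70:210,260:440],None,fx=4,fy=4,interpolation=cv2.INTER_CUBIC);save('w4c.png',a)
s=bot.read_state();print(K-s['position'])
```

```text
[0.48679198 0.32543564 0.10472068] [0.50300665 0.27433113 0.06214658]
[0.48712538 0.32564356 0.101     ] [0.5032423  0.27412822 0.06214658] 0.05397763832061707 107.3726452175905
[-0.01163932  0.09720417 -0.11119743]
```

View pics/w4c.png

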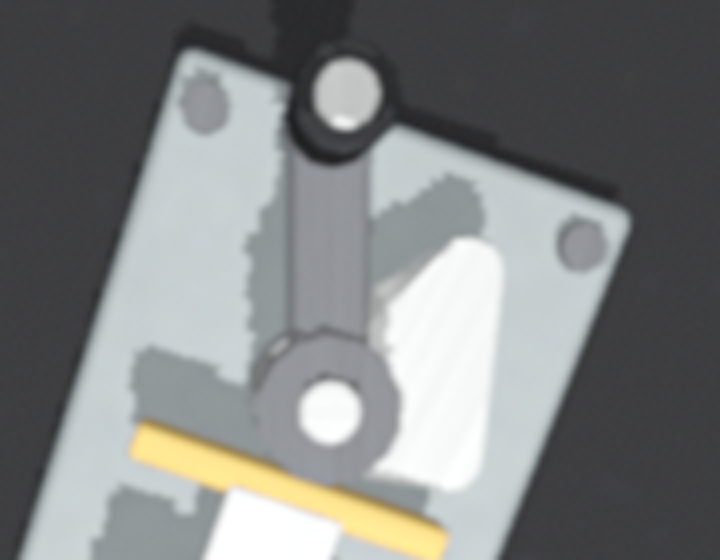

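```bash
python3 -m handwheel '[{"hand":0.5,"dx":-0.4,"dy":3.3,"dz":0,"wx":0,"wy":0,"wz":0},{"hand":0.5,"dx":-0.4,"dy":3.3,"dz":0,"wx":0,"wy":0,"wz":0},{"hand":0.5,"dx":-0.37,"dy":3.15,"dz":0,"wx":0,"wy":0,"wz":0},{"hand":0.5,"dx":0,"dy":0,"dz":-3,"wx":0,"wy":0,"wz":0},{"hand":0.5,"dx":0,"dy":0,"dz":-3,"wx":0,"wy":0,"wz":0},{"hand":0.5,"dx":0,"dy":0,"dz":-3,"wx":0,"wy":0,"wz":0},{"hand":0.5,"dx":0,"dy":0,"dz":-3,"wx":0,"wy":0,"wz":0},{"hand":0.5,"dx":0,"dy":0,"dz":-2.3,"wx":0,"wy":0,"wz":0},{"hand":0.5,"dx":0,"dy":0,"dz":0,"wx":0,"wy":0,"wz":0},{"hand":0.5,"dx":0,"dy":0,"dz":0,"wx":0,"wy":0,"wz":0}]'
python3 - <<'E'
from h import *
s=bot.read_state();print(s['position'],s['joint_positions'],s['force'])
c,p,d=cap('wrist');save('w5.png',p)
E
```

```text
time_s: 9.5
position: [0.4873, 0.3261, 0.0693]
tcp_rot: [[-0.296, 0.955, -0.001], [0.955, 0.296, -0.0], [-0.0, -0.001, -1.0]]
force: [1.3, 0.5, 0.7]
opening: 0.75
[0.48726735 0.3260999  0.06928662] [2.28777493e+01 3.93772191e+01 9.45642062e+01 3.81624085e-03
 4.60949489e+01 5.67006161e+00] [1.28102649 0.4945488  0.69278378]
```

View pics/w5.png

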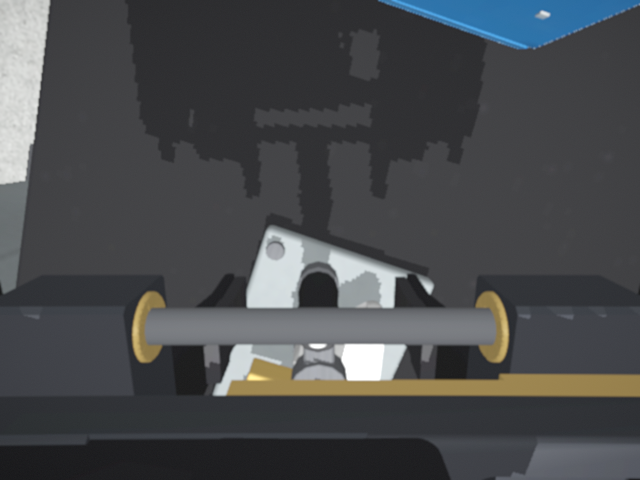

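The knob is centred between the fingers at (320,285), so I'll close.

```bash
python3 -m handwheel '[{"hand":-1,"dx":0,"dy":0,"dz":0,"wx":0,"wy":0,"wz":0},{"hand":-1,"dx":0,"dy":0,"dz":0,"wx":0,"wy":0,"wz":0},{"hand":-1,"dx":0,"dy":0,"dz":0,"wx":0,"wy":0,"wz":0},{"hand":-1,"dx":0,"dy":0,"dz":0,"wx":0,"wy":0,"wz":0},{"hand":-1,"dx":0,"dy":0,"dz":0,"wx":0,"wy":0,"wz":0},{"hand":-1,"dx":0,"dy":0,"dz":0,"wx":0,"wy":0,"wz":0},{"hand":-1,"dx":0,"dy":0,"dz":0,"wx":0,"wy":0,"wz":0},{"hand":-1,"dx":0,"dy":0,"dz":0,"wx":0,"wy":0,"wz":0},{"hand":-1,"dx":0,"dy":0,"dz":0,"wx":0,"wy":0,"wz":0}]'
cat > arc.py <<'E'
# suggest rows along the arc; angles in deg; also report crank angle and tangential/radial force
import sys
from h import *
S=np.array([.5032,.2738]);r=.055
s=bot.read_state();p=s['position'][:2];v=p-S;a=np.arctan2(v[1],v[0])
F=s['force'];tn=np.array([np.sin(a),-np.cos(a)]);rd=v/np.linalg.norm(v)
print('angle %.2f r %.4f  t %.2f  Fcw %.2f Frad %.2f Fz %.2f yaw_y %.2f'%(np.degrees(a),np.linalg.norm(v),s['time_s'],F[:2]@tn,F[:2]@rd,F[2],np.degrees(np.arctan2(s['tcp_rot'][1,1],s['tcp_rot'][0,1]))))
if len(sys.argv)>1:
    a0,st,n=map(float,sys.argv[1:])
    for i in range(int(n)):
        q=lambda t:100*r*np.array([np.cos(np.radians(t)),np.sin(np.radians(t))])
        print((q(a0-st*(i+1))-q(a0-st*i)).round(2),round(-np.radians(st),3))
E
python3 arc.py 107.4 4 26
```

```text
time_s: 10.45
position: [0.487, 0.3263, 0.0693]
tcp_rot: [[-0.296, 0.955, -0.0], [0.955, 0.296, -0.0], [0.0, -0.0, -1.0]]
force: [-1.3, 0.1, 0.6]
opening: 0.195
angle 107.17 r 0.0549  t 10.45  Fcw -1.22 Frad 0.52 Fz 0.60 yaw_y 17.25
[0.37 0.1 ] -0.07
[0.38 0.08] -0.07
[0.38 0.05] -0.07
[0.38 0.02] -0.07
[ 0.38 -0.  ] -0.07
[ 0.38 -0.03] -0.07
[ 0.38 -0.06] -0.07
[ 0.37 -0.08] -0.07
[ 0.37 -0.11] -0.07
[ 0.36 -0.14] -0.07
[ 0.35 -0.16] -0.07
[ 0.34 -0.18] -0.07
[ 0.32 -0.21] -0.07
[ 0.31 -0.23] -0.07
[ 0.29 -0.25] -0.07
[ 0.27 -0.27] -0.07
[ 0.25 -0.29] -0.07
[ 0.23 -0.3 ] -0.07
[ 0.21 -0.32] -0.07
[ 0.19 -0.33] -0.07
[ 0.16 -0.35] -0.07
[ 0.14 -0.36] -0.07
[ 0.11 -0.37] -0.07
[ 0.09 -0.37] -0.07
[ 0.06 -0.38] -0.07
[ 0.04 -0.38] -0.07
```

```bash
python3 -m handwheel '[{"hand":-1,"dx":0.37,"dy":0.1,"dz":0,"wx":0,"wy":0,"wz":-0.07},{"hand":-1,"dx":0.38,"dy":0.08,"dz":0,"wx":0,"wy":0,"wz":-0.07},{"hand":-1,"dx":0.38,"dy":0.05,"dz":0,"wx":0,"wy":0,"wz":-0.07},{"hand":-1,"dx":0.38,"dy":0.02,"dz":0,"wx":0,"wy":0,"wz":-0.07},{"hand":-1,"dx":0.38,"dy":0,"dz":0,"wx":0,"wy":0,"wz":-0.07},{"hand":-1,"dx":0,"dy":0,"dz":0,"wx":0,"wy":0,"wz":0}]'; python3 arc.py
python3 -m handwheel '[{"hand":-1,"dx":0.38,"dy":-0.03,"dz":0,"wx":0,"wy":0,"wz":-0.07},{"hand":-1,"dx":0.38,"dy":-0.06,"dz":0,"wx":0,"wy":0,"wz":-0.07},{"hand":-1,"dx":0.37,"dy":-0.08,"dz":0,"wx":0,"wy":0,"wz":-0.07},{"hand":-1,"dx":0.37,"dy":-0.11,"dz":0,"wx":0,"wy":0,"wz":-0.07},{"hand":-1,"dx":0,"dy":0,"dz":0,"wx":0,"wy":0,"wz":0}]'; python3 arc.py
```

```text
time_s: 11.05
position: [0.5052, 0.3287, 0.0692]
tcp_rot: [[0.049, 0.999, -0.002], [0.999, -0.049, -0.0], [-0.0, -0.002, -1.0]]
force: [-2.3, 0.1, 1.7]
opening: 0.196
angle 87.91 r 0.0549  t 11.05  Fcw -2.32 Frad 0.05 Fz 1.73 yaw_y -2.81
time_s: 11.55
position: [0.5202, 0.3261, 0.0692]
tcp_rot: [[0.322, 0.947, -0.002], [0.947, -0.322, -0.0], [-0.001, -0.002, -1.0]]
force: [-2.8, 0.4, 1.1]
opening: 0.197
angle 72.00 r 0.0549  t 11.55  Fcw -2.83 Frad -0.47 Fz 1.14 yaw_y -18.78
```

```bash
python3 -m handwheel '[{"hand":-1,"dx":0.36,"dy":-0.14,"dz":0,"wx":0,"wy":0,"wz":-0.07},{"hand":-1,"dx":0.35,"dy":-0.16,"dz":0,"wx":0,"wy":0,"wz":-0.07},{"hand":-1,"dx":0.34,"dy":-0.18,"dz":0,"wx":0,"wy":0,"wz":-0.07},{"hand":-1,"dx":0,"dy":0,"dz":0,"wx":0,"wy":0,"wz":0}]'; python3 arc.py
python3 -m handwheel '[{"hand":-1,"dx":0.32,"dy":-0.21,"dz":0,"wx":0,"wy":0,"wz":-0.07},{"hand":-1,"dx":0.31,"dy":-0.23,"dz":0,"wx":0,"wy":0,"wz":-0.07},{"hand":-1,"dx":0.29,"dy":-0.25,"dz":0,"wx":0,"wy":0,"wz":-0.07},{"hand":-1,"dx":0,"dy":0,"dz":0,"wx":0,"wy":0,"wz":0}]'; python3 arc.py
python3 -m handwheel '[{"hand":-1,"dx":0.27,"dy":-0.27,"dz":0,"wx":0,"wy":0,"wz":-0.07},{"hand":-1,"dx":0.25,"dy":-0.29,"dz":0,"wx":0,"wy":0,"wz":-0.07},{"hand":-1,"dx":0,"dy":0,"dz":0,"wx":0,"wy":0,"wz":0}]'; python3 arc.py
```

```text
time_s: 11.95
position: [0.5306, 0.3215, 0.0692]
tcp_rot: [[0.512, 0.859, -0.002], [0.859, -0.512, 0.001], [-0.0, -0.002, -1.0]]
force: [-3.1, 2.1, 1.0]
opening: 0.193
angle 60.17 r 0.0550  t 11.95  Fcw -3.74 Frad 0.26 Fz 1.02 yaw_y -30.78
time_s: 12.35
position: [0.5394, 0.3154, 0.0692]
tcp_rot: [[0.68, 0.734, -0.002], [0.734, -0.68, 0.002], [-0.0, -0.003, -1.0]]
force: [-3.5, 4.1, 1.8]
opening: 0.2
angle 49.01 r 0.0552  t 12.35  Fcw -5.34 Frad 0.84 Fz 1.78 yaw_y -42.81
time_s: 12.65
position: [0.5451, 0.3098, 0.0692]
tcp_rot: [[0.775, 0.632, -0.001], [0.632, -0.775, 0.002], [0.0, -0.002, -1.0]]
force: [-3.1, 3.3, 0.5]
opening: 0.199
angle 40.70 r 0.0553  t 12.65  Fcw -4.55 Frad -0.22 Fz 0.49 yaw_y -50.82
```

```bash
python3 -m handwheel '[{"hand":-1,"dx":0.23,"dy":-0.3,"dz":0,"wx":0,"wy":0,"wz":-0.07},{"hand":-1,"dx":0.21,"dy":-0.32,"dz":0,"wx":0,"wy":0,"wz":-0.07},{"hand":-1,"dx":0,"dy":0,"dz":0,"wx":0,"wy":0,"wz":0},{"hand":-1,"dx":0,"dy":0,"dz":0,"wx":0,"wy":0,"wz":0}]'; python3 arc.py
python3 -m handwheel '[{"hand":-1,"dx":0.19,"dy":-0.33,"dz":0,"wx":0,"wy":0,"wz":-0.07},{"hand":-1,"dx":0,"dy":0,"dz":0,"wx":0,"wy":0,"wz":0},{"hand":-1,"dx":0,"dy":0,"dz":0,"wx":0,"wy":0,"wz":0}]'; python3 arc.py
python3 -m handwheel '[{"hand":-1,"dx":0.16,"dy":-0.35,"dz":0,"wx":0,"wy":0,"wz":-0.07},{"hand":-1,"dx":0,"dy":0,"dz":0,"wx":0,"wy":0,"wz":0},{"hand":-1,"dx":0,"dy":0,"dz":0,"wx":0,"wy":0,"wz":0}]'; python3 arc.py
```

```text
time_s: 13.05
position: [0.5503, 0.3028, 0.0693]
tcp_rot: [[0.855, 0.518, 0.001], [0.518, -0.855, 0.0], [0.001, 0.0, -1.0]]
force: [-1.7, 2.2, -1.1]
opening: 0.196
angle 31.61 r 0.0553  t 13.05  Fcw -2.73 Frad -0.29 Fz -1.13 yaw_y -58.78
time_s: 13.35
position: [0.5526, 0.2988, 0.0693]
tcp_rot: [[0.889, 0.457, 0.001], [0.457, -0.889, -0.001], [0.0, 0.001, -1.0]]
force: [-1.0, 0.8, -0.4]
opening: 0.195
angle 26.86 r 0.0553  t 13.35  Fcw -1.15 Frad -0.52 Fz -0.44 yaw_y -62.81
time_s: 13.65
position: [0.5543, 0.295, 0.0693]
tcp_rot: [[0.919, 0.393, 0.001], [0.393, -0.919, -0.001], [0.0, 0.001, -1.0]]
force: [-0.5, -1.1, -0.6]
opening: 0.197
angle 22.52 r 0.0553  t 13.65  Fcw 0.80 Frad -0.85 Fz -0.58 yaw_y -66.83
```

The load crossed zero at about 24.5° and now pulls ahead, so the corner is passed.

```bash
python3 -m handwheel '[{"hand":-1,"dx":0.14,"dy":-0.36,"dz":0,"wx":0,"wy":0,"wz":-0.07},{"hand":-1,"dx":0,"dy":0,"dz":0,"wx":0,"wy":0,"wz":0},{"hand":-1,"dx":0,"dy":0,"dz":0,"wx":0,"wy":0,"wz":0}]'; python3 arc.py
python3 -m handwheel '[{"hand":-1,"dx":0.11,"dy":-0.37,"dz":0,"wx":0,"wy":0,"wz":-0.07},{"hand":-1,"dx":0,"dy":0,"dz":0,"wx":0,"wy":0,"wz":0},{"hand":-1,"dx":0,"dy":0,"dz":0,"wx":0,"wy":0,"wz":0}]'; python3 arc.py
python3 -m handwheel '[{"hand":-1,"dx":0.08,"dy":-0.28,"dz":0,"wx":0,"wy":0,"wz":-0.05},{"hand":-1,"dx":0,"dy":0,"dz":0,"wx":0,"wy":0,"wz":0},{"hand":-1,"dx":0,"dy":0,"dz":0,"wx":0,"wy":0,"wz":0}]'; python3 arc.py
```

```text
time_s: 13.95
position: [0.5557, 0.2913, 0.0693]
tcp_rot: [[0.945, 0.328, 0.001], [0.328, -0.945, -0.001], [0.0, 0.002, -1.0]]
force: [1.1, -1.6, -0.6]
opening: 0.196
angle 18.45 r 0.0554  t 13.95  Fcw 1.86 Frad 0.50 Fz -0.60 yaw_y -70.83
time_s: 14.25
position: [0.5568, 0.2877, 0.0694]
tcp_rot: [[0.965, 0.261, 0.001], [0.261, -0.965, -0.001], [0.0, 0.001, -1.0]]
force: [1.4, -3.3, -0.8]
opening: 0.193
angle 14.52 r 0.0553  t 14.25  Fcw 3.49 Frad 0.51 Fz -0.79 yaw_y -74.84
time_s: 14.55
position: [0.5574, 0.2849, 0.0694]
tcp_rot: [[0.977, 0.213, 0.0], [0.213, -0.977, -0.001], [0.0, 0.001, -1.0]]
force: [0.7, -3.7, -1.7]
opening: 0.192
angle 11.62 r 0.0553  t 14.55  Fcw 3.74 Frad -0.08 Fz -1.74 yaw_y -77.73
```

```bash
python3 -m handwheel '[{"hand":-1,"dx":0.05,"dy":-0.28,"dz":0,"wx":0,"wy":0,"wz":-0.05},{"hand":-1,"dx":0,"dy":0,"dz":0,"wx":0,"wy":0,"wz":0},{"hand":-1,"dx":0,"dy":0,"dz":0,"wx":0,"wy":0,"wz":0}]'; python3 arc.py
python3 -m handwheel '[{"hand":-1,"dx":0.02,"dy":-0.14,"dz":0,"wx":0,"wy":0,"wz":-0.02},{"hand":-1,"dx":0,"dy":0,"dz":0,"wx":0,"wy":0,"wz":0},{"hand":-1,"dx":0,"dy":0,"dz":0,"wx":0,"wy":0,"wz":0}]'; python3 arc.py
```

```text
time_s: 14.85
position: [0.5579, 0.2822, 0.0694]
tcp_rot: [[0.987, 0.163, 0.0], [0.163, -0.987, -0.001], [0.0, 0.001, -1.0]]
force: [1.2, -4.7, -0.7]
opening: 0.198
angle 8.78 r 0.0553  t 14.85  Fcw 4.86 Frad 0.47 Fz -0.75 yaw_y -80.61
time_s: 15.15
position: [0.558, 0.281, 0.0694]
tcp_rot: [[0.99, 0.142, 0.0], [0.142, -0.99, -0.001], [0.0, 0.001, -1.0]]
force: [1.6, -4.4, -1.8]
opening: 0.199
angle 7.50 r 0.0553  t 15.15  Fcw 4.61 Frad 0.97 Fz -1.77 yaw_y -81.84
```

```bash
python3 -m handwheel '[{"hand":-1,"dx":0.01,"dy":-0.14,"dz":0,"wx":0,"wy":0,"wz":-0.02},{"hand":-1,"dx":0,"dy":0,"dz":0,"wx":0,"wy":0,"wz":0},{"hand":-1,"dx":0,"dy":0,"dz":0,"wx":0,"wy":0,"wz":0}]'; python3 arc.py
python3 -m handwheel '[{"hand":0.3,"dx":0,"dy":0,"dz":0,"wx":0,"wy":0,"wz":0},{"hand":0.3,"dx":0,"dy":0,"dz":0,"wx":0,"wy":0,"wz":0},{"hand":0.3,"dx":0,"dy":0,"dz":0,"wx":0,"wy":0,"wz":0},{"hand":0.3,"dx":0,"dy":0,"dz":0,"wx":0,"wy":0,"wz":0},{"hand":0.3,"dx":0,"dy":0,"dz":0,"wx":0,"wy":0,"wz":0},{"hand":0.3,"dx":0,"dy":0,"dz":0,"wx":0,"wy":0,"wz":0}]'
python3 -m handwheel '[{"hand":0.3,"dx":0,"dy":0,"dz":2,"wx":0,"wy":0,"wz":0},{"hand":0.3,"dx":0,"dy":0,"dz":3,"wx":0,"wy":0,"wz":0},{"hand":0.3,"dx":0,"dy":0,"dz":4,"wx":0,"wy":0,"wz":0},{"hand":0.3,"dx":0,"dy":0,"dz":4,"wx":0,"wy":0,"wz":0},{"hand":0.3,"dx":-2,"dy":-1,"dz":3,"wx":0,"wy":0,"wz":0},{"hand":0.3,"dx":-3,"dy":-1,"dz":0,"wx":0,"wy":0,"wz":0},{"hand":0.3,"dx":0,"dy":0,"dz":0,"wx":0,"wy":0,"wz":0},{"hand":0.3,"dx":0,"dy":0,"dz":0,"wx":0,"wy":0,"wz":0}]'
python3 - <<'E'
from h import *
s=bot.read_state();print(s['position'],s['joint_positions'])
c,p,d=cap('wrist');save('w6.png',p);np.savez('w6.npz',p=p,d=d,W=world(c,d))
c,p,d=cap('scene');save('s6.png',cv2.resize(p[240:380,170:370],None,fx=4,fy=4,interpolation=cv2.INTER_CUBIC))
E
```

```text
time_s: 15.45
position: [0.5582, 0.2796, 0.0694]
tcp_rot: [[0.993, 0.122, 0.001], [0.122, -0.993, -0.001], [0.0, 0.001, -1.0]]
force: [2.2, -5.0, -1.4]
opening: 0.2
angle 6.04 r 0.0553  t 15.45  Fcw 5.22 Frad 1.66 Fz -1.43 yaw_y -83.00
time_s: 16.05
position: [0.5578, 0.2803, 0.0694]
tcp_rot: [[0.993, 0.122, -0.0], [0.122, -0.993, 0.0], [-0.0, -0.0, -1.0]]
force: [-0.5, -1.3, 0.2]
opening: 0.617
time_s: 16.85
position: [0.5075, 0.26, 0.2297]
tcp_rot: [[0.993, 0.122, 0.001], [0.122, -0.993, 0.0], [0.001, -0.0, -1.0]]
force: [0.3, 0.6, -0.0]
opening: 0.651
[0.50750194 0.2600473  0.22969824] [1.58988881e+01 2.54935637e+01 8.96633447e+01 1.53905423e-02
 6.48051009e+01 9.89101154e+01]
```

View pics/w6.png

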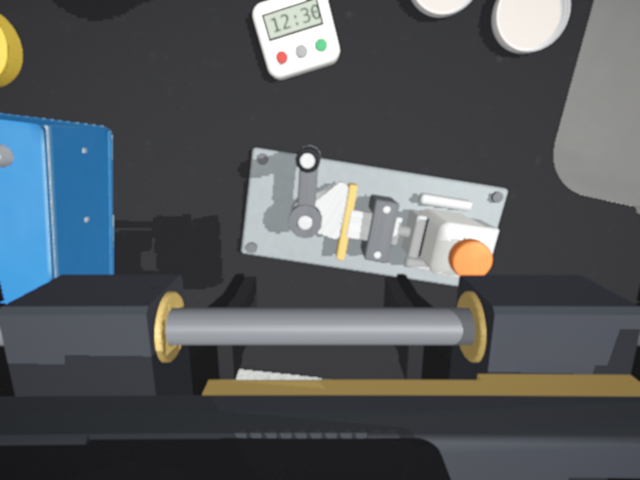

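View pics/s6.png

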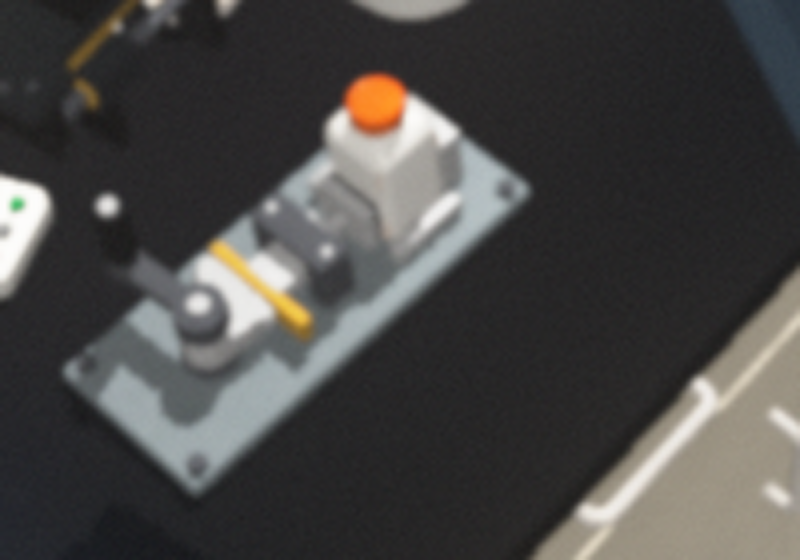

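Run:
```python
from h import *
z=np.load('w6.npz');p,d,W=z['p'],z['d'],z['W'];c=vision.get_calibration('wrist')
a=cv2.resize(p[135:295,235:515],None,fx=2.8,fy=2.8,interpolation=cv2.INTER_CUBIC);save('w6c.png',a)
K=onplane(c,[(308,160)],.104)[0];S=onplane(c,[(305,222)],.062)[0];print(K,S,np.degrees(np.arctan2(*(K-S)[1::-1])))
print('cap',onplane(c,[(471,258)],.104))
c,p,d=cap('top');save('t6.png',p)
```

```text
[0.55998717 0.27611573 0.104     ] [0.5050722  0.27376452 0.062     ] 2.451653007700044
cap [[0.50173491 0.14381745 0.104     ]]
```

View pics/w6c.png

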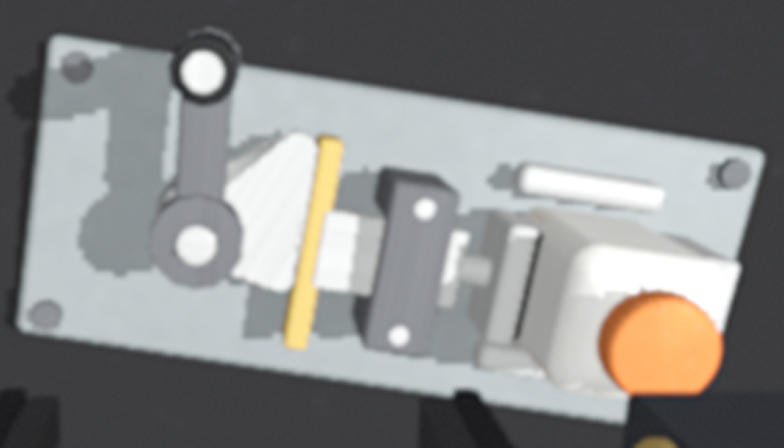

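View pics/t6.png

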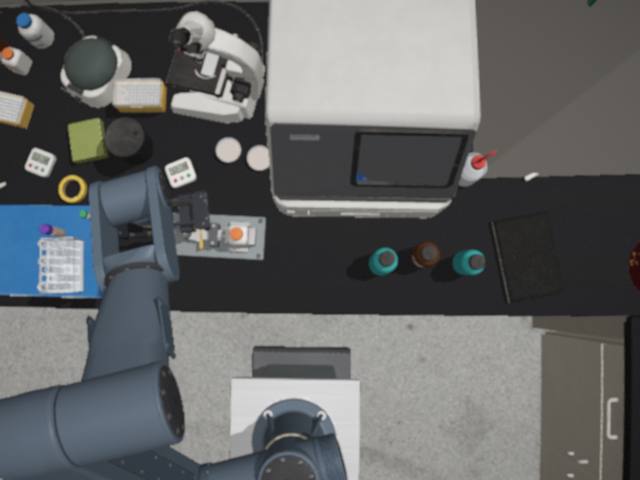

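The cam's flat lies along the yellow follower bar, with the crank at about 2–4° and standing still by itself. The jaw is on the bottle, the bottle is against the anvil, and the brown bottle is untouched at (425,254). I'll hand in.

```bash
python3 -c "
from rig import hand_in,bot
s=bot.read_state();print(s['time_s'],s['force'],s['qvel'].round(2));hand_in()"
```

```text
17.0 [-0.7154226  -0.1462924  -0.14137763] [-0.02  0.43 -0.17 -0.02  0.23 -0.03]
the job is handed in; nothing more can be done
```

The small bottle is standing upright in the cam clamp's pocket and clamped. I handed the job in at 17 s of the 64 s allowed; it gives no verdict, so success isn't confirmed.

- **Placing:** I lowered the bottle into the pocket and let go. Pictures showed it upright, with gaps to both the anvil and the jaw.
- **Cranking:** I turned the crank clockwise by its grip, about 101°. The load rose to about 5 N, then crossed zero at the cam's corner. After that it pulled ahead by 4–5 N, slightly more than the 1–4 N you gave. I let go about 2–4° short of the flat and never felt the nose.
- **Last checks:** After release, the crank had moved on by itself to where I expected the dwell (2.5° measured, 4.5° expected; the camera is good to about 2 mm). The cam's flat lies along the follower, the jaw is on the bottle, and the bottle is against the anvil. The brown bottle looks unmoved in the top view, and the arm is clear of everything.
- **Not measured:** I couldn't measure the jaw's force on the bottle directly. That it is between 18 and 28 N follows only from the cam resting on its flat.

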